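# Third hand at the shaker: hold the tube rack against the clamping bar

## Robot

A 6-joint arm with a two-finger parallel gripper is mounted at the origin on the work surface. World frame = base frame: x ahead of the robot, y to its left, z up, the work surface at z = 0. Lengths are in m, angles in degrees, forces in N, time in s.
With the tool pointing down it reaches from about 0.325 to 0.775 m from the base axis. Payload 5.5 kg.
Tool frame: the origin (TCP) lies at the centre of the arm's flange, where the gripper is bolted on; the fingertips stand 182 mm ahead of it and the grasp point (between the pads) lies 163 mm ahead of it; z points along the fingers, y is the direction in which the jaws open and shut (so a half turn about z gives the same grasp; the last joint's range is limited). The gripper opens to 88 mm and grips with 3 to 60 N. Pads are 20 mm wide; open, the fingers measure 115 mm over their backs; the gripper's body (75 mm by 178 mm) begins 61 mm behind the grasp point.
Start: joints at [-77.275, 5.22, 70.514, -0, 104.267, -3.249], TCP at [0.165, -0.577, 0.405] pointing down, gripper open.
Joint ranges: [-164.24, 164.24], [-49.07, 125.15], [9.68, 141.18], [-86.29, 266.29], [3.28, 154.24], [-151.56, 151.56]. Speed limits (degrees/s): [147.25, 147.25, 172.46, 180, 180, 180].

## Interface

Orientations are given as [roll, pitch, yaw] about the fixed x, y, z axes, in that order (R = Rz(yaw) Ry(pitch) Rx(roll)).
In Python, from station import r gives the robot as it stands. The module is installed in compiled form; this text tells all that it offers. Calls block until the motion is done:
- r.reach(position, orientation): joint-space move of the TCP to a pose.
- r.servo_line(position, rotation=None, speed=0.15): straight line of the TCP; rotation=None keeps the orientation; speed is the mean speed in m/s.
- r.move_joints(angles): joint-space move.
- r.let_go() and r.grab(squeeze=None): open the fingers fully, or close them until they stop; squeeze is the grip in N (None keeps the last).
- r.wait(seconds).
- r.inverse_kinematics(position, orientation): joint angles nearest the present ones, or None.
- r.sense(): the state.
- r.snapshot(name): name is "scene" or "top" or "wrist"; returns a dict with "frame" (400x640x3 uint8, red, green, blue), "fx", "fy", "cx", "cy" (pixels), "R" (3x3) and "t" (3): a world point X has camera coordinates R X + t. Camera axes: x right, y down, z forward; pixel columns grow to the right and rows downward; lengths in m; the calibration is good to about 2 mm. The wrist camera is an equidistant fisheye: a pixel r from the principal point sees the ray r / f radians off the axis. A picture is of the moment at which its call begins. There is no depth.
A pose or a line that the arm cannot do raises r.IKError and nothing moves.
- r.hand_in(): hands the job in, once; it reports no verdict.
The state is a dict: "clock": time; "joints": joint angles; "joint_vel": joint speeds; "joint_torque": joint torques, N m; "tcp_pos": TCP position; "orientation": TCP orientation; "contact_force": force on the tool from outside, world axes, zero at the start; "torque": the same for the moment, N m; "opening": finger opening in m.
Only numpy, scipy, OpenCV 4.12 (cv2) and the standard library are available. Lean on these libraries where they do the work, as an engineer would, in place of code of your own. Each camera call takes 0.05 s, during which the arm holds its last target. There are 200 camera calls.

## Task

First slide the clamping bar that sits on the orbital shaker's rails fully home against its far end posts, away from the robot. Then stand the rack with the purple-capped tubes upright on the shaker platform, on the robot's side of the bar, without dropping it, and press it flat against the bar's foam sleeve with a steady push of about 9 newtons (the foam gives about 4.5 mm; stay between 4 and 14 newtons and never crush it). Finish while still holding it pressed there, so that a colleague can fit and tighten the second bar; do not let go, and leave the yellow-capped rack and the other things on the bench where they are.

Things in the scene. Friction and masses are not known exactly. Their poses are not given: they have to be found in the camera images.
- shaker: Orbital shaker, fixed, standing still. Origin: centre of its underside, on the bench; x points away from the robot to the bar's end stop, y left, z up. White housing; aluminium platform 250 (x) x 260 (y) mm, top 100 mm above the bench. Steel rails (10 mm thick) along x at y = +-115 mm, 46 mm above the platform, on corner posts at x = +-111 mm, tops 55 mm above the platform.
- clamp_bar (a joint): Travel in m of the clamping bar along the rails to the shaker's +x: 0.085 = fully home against the far posts, 0 = the robot's end. About 3 N of friction; stays where left. The bar lies along shaker y, its centre line 46 mm above the platform at shaker x = 3 mm + travel. At each end a black clamp block 30 x 26 x 30 mm (top 61 mm above the platform) rides on the rail and bears a red knob.
- knob_left (a point): Centre of the upright red knob at the bar's left end (shaker y = +115 mm), to pinch from above and slide the bar by. 24 mm diameter, from 64 to 92 mm above the platform; this point is 84 mm above it. Axes as the shaker's.
- knob_right (a point): The same at the bar's right end (shaker y = -115 mm).
- foam_sleeve (a joint): How far the blue-grey foam sleeve on the clamping bar is squeezed towards the shaker's +x, in m: 0 free, 0.010 crushed solid. It takes 2 N per mm (9 N at 0.0045) and springs back.
- sleeve_front (a point): The sleeve's nearest point to the robot, at mid-length, 14 mm on the robot's side of the bar's centre line and 46 mm above the platform. The sleeve is 28 mm in diameter and 186 mm long, its top 60 mm above the platform. Axes as the shaker's.
- purple_handle (a point): Middle of the grey handle bar of the rack with PURPLE tube caps: 93 mm above the rack's underside, over its centre. Bar 14 mm thick (x), 62 long (y), 18 high, open below. White rack 62 (x) x 160 (y) x 60 mm high, upright faces, 0.3 to 0.55 kg; caps of its fixed tubes reach 91 mm; none in the middle 75 mm. Half a turn makes no difference. Its friction on the platform is up to 4 N.
- yellow_rack: A like rack with YELLOW tube caps, not wanted; origin at the centre of its underside, axes as the purple rack's. Leave alone.
- spare_bar: The second clamping bar, 256 mm long, lying loose on the bench beyond the shaker; origin under its middle. Leave alone.
- tally_counter: Gold-coloured cell counter with red end knobs, 75 x 182 x 55 mm; origin under its middle. Leave alone.
- slide_box: Blue box for glass slides, 92 x 172 x 36 mm; origin under its middle. Leave alone.
- sample_pot: White pot with a red lid, 60 mm diameter, 70 mm high; origin under its middle. Leave alone.
- wash_bottle: White bottle with a blue cap, 64 mm diameter, 160 mm high; origin under its middle. Leave alone.
- pen_cup: Grey empty cup, 76 mm diameter, 100 mm high; origin under its middle. Leave alone.

How it is judged:
By the outcome, as a careful person would: the job done as asked, in the order asked, and still so for the second after the job is handed in, while the arm keeps its last pose, push and grip.
It also fails if it takes over 64 s, if anything falls off the work surface, if the arm or the gripper's body presses on something with over 40 N, if the wrist force passes 120 N, or if a joint passes its speed limit or range.

## Working session

There is one attempt and no reset: what is moved stays moved. The work goes in short steps, each a Python script; the robot and the scene stay as the last script left them, time stands still between calls to the robot, and variables do not carry over. Pictures are saved under pics/ and viewed, about 8 in all and at most 12, crops included, and the job is handed in when it is done.

```bash
mkdir -p pics
cat > h.py <<'E'
import numpy as np, cv2
from station import r
def snap(n,f=None):
    s=r.snapshot(n)
    s={k:(np.array(v) if k in("R","t","frame") else v) for k,v in s.items()}
    if f: cv2.imwrite("pics/"+f,s["frame"][:,:,::-1])
    return s
def cast(s,uv,z,fish=False):
    u=(uv[0]-s["cx"])/s["fx"];v=(uv[1]-s["cy"])/s["fy"]
    if fish:
        th=np.hypot(u,v);k=np.sin(th)/th if th>1e-9 else 1
        d=np.array([u*k,v*k,np.cos(th)])
    else: d=np.array([u,v,1.])
    R=s["R"];c=-R.T@s["t"];d=R.T@d
    return c+d*(z-c[2])/d[2]
def proj(s,X):
    p=s["R"]@np.array(X)+s["t"];return np.array([s["fx"]*p[0]/p[2]+s["cx"],s["fy"]*p[1]/p[2]+s["cy"]])
E
python3 - <<'E'
from h import *
for n in("scene","top"):
    s=snap(n,n+"1.png");print(n,s["fx"],s["cx"],s["cy"],(-s["R"].T@s["t"]).round(3),s["R"].round(3).tolist())
print(r.sense())
E
```

```text
scene 386.7613604141686 317.1976377000713 199.0932441513542 [ 1.046 -0.625  1.021] [[0.812, 0.584, 0.013], [0.441, -0.598, -0.669], [-0.383, 0.549, -0.743]]
top 382.8450938061955 318.20652193348775 199.64200919482195 [0.463 0.046 1.41 ] [[0.01, -1.0, -0.001], [-0.995, -0.01, -0.1], [0.1, 0.003, -0.995]]
{'clock': 0.1, 'joints': array([-7.72750851e+01,  5.25719402e+00,  7.05727707e+01,  5.20230193e-05,
        1.04268892e+02, -3.24818411e+00]), 'joint_vel': array([-0.06653012, -0.03128284, -0.06290422, -0.02890488,  0.00135925,
       -0.02331329]), 'joint_torque': array([ 1.31207082e-03, -4.47857487e+01, -4.07569206e+01,  6.99278153e-02,
        2.84467265e-02, -1.21575999e-04]), 'tcp_pos': array([ 0.1651245 , -0.57687602,  0.4036582 ]), 'orientation': array([-1.79901305e+02, -5.65167520e-03,  1.59731069e+01]), 'contact_force': array([-0.44424341,  0.29248747,  0.27741875]), 'torque': array([-0.02470324,  0.03037958,  0.03058049]), 'opening': 0.0877978404821147}
```

View pics/scene1.png

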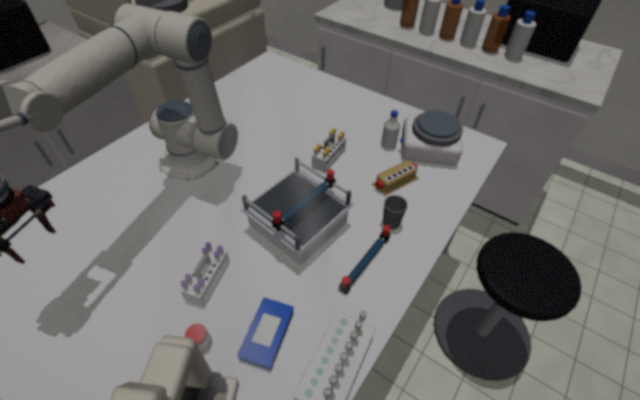

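View pics/top1.png

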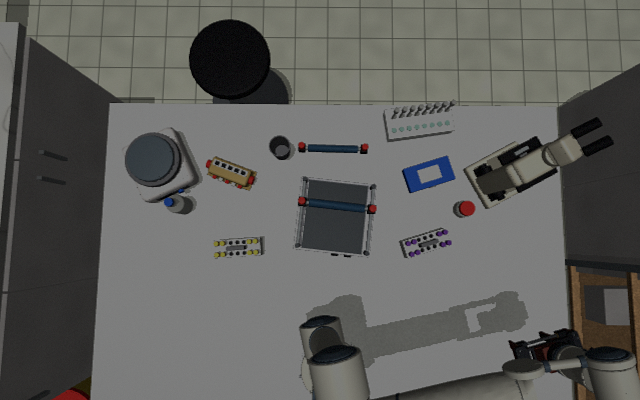

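The scene view shows the shaker at (297,213) and the purple rack at (206,272). In the top view the knobs are near (302,201) and (372,209), and the purple rack is near (426,242). Next I'll measure these with colour masks.

Run:
```python
from h import *
for n in("top","scene"):
    s=snap(n);h=cv2.cvtColor(s["frame"],cv2.COLOR_RGB2HSV)
    H,S,V=[h[...,i].astype(int) for i in range(3)]
    for nm,m,z in(("red",((H<8)|(H>172))&(S>150)&(V>70),.180),("purple",(H>125)&(H<160)&(S>60)&(V>50),.086)):
        c,_,st,ce=cv2.connectedComponentsWithStats(m.astype(np.uint8))
        for a,b in zip(st[1:],ce[1:]):
            if a[4]>5: print(n,nm,a[4],b.round(1),cast(s,b,z).round(4))
    if n=="top":
        a=cv2.resize(s["frame"][165:270,285:465,::-1],None,fx=4.4,fy=4.4,interpolation=cv2.INTER_CUBIC);cv2.imwrite("pics/z.png",cv2.convertScaleAbs(a,alpha=1.5))
```

```text
top red 28 [301.2 144.5] [0.7679 0.1069 0.18  ]
top red 27 [364.6 146.3] [ 0.7639 -0.1007  0.18  ]
top red 28 [207.9 163.4] [0.702  0.4104 0.18  ]
top red 11 [214.2 176.2] [0.66   0.3883 0.18  ]
top red 32 [250.3 179.7] [0.6498 0.2704 0.18  ]
top red 12 [226.7 181.2] [0.6438 0.3471 0.18  ]
top red 12 [239.4 186.1] [0.6284 0.3052 0.18  ]
top red 39 [301.4 200. ] [0.5852 0.1035 0.18  ]
top red 168 [467.  207.7] [ 0.5655 -0.4304  0.18  ]
top red 39 [372.4 208. ] [ 0.5615 -0.1256  0.18  ]
top red 224 [ 69.4 395.7] [-0.0267  0.8077  0.18  ]
top purple 37 [442.3 232.6] [ 0.4864 -0.3791  0.086 ]
top purple 39 [411.  242.2] [ 0.4524 -0.2709  0.086 ]
top purple 43 [445.9 243.1] [ 0.4506 -0.3905  0.086 ]
top purple 20 [417.8 252. ] [ 0.4195 -0.2935  0.086 ]
top purple 21 [412. 254.] [ 0.4124 -0.2737  0.086 ]
scene red 36 [329.7 174.2] [0.5831 0.1043 0.18  ]
scene red 47 [379.1 183.8] [0.7279 0.1596 0.18  ]
scene red 67 [276.8 215.6] [ 0.5575 -0.1214  0.18  ]
scene red 50 [386.1 229.3] [0.8298 0.0185 0.18  ]
scene red 38 [345.7 280.8] [ 0.8273 -0.1814  0.18  ]
scene purple 6 [456.5   3.5] [0.3123 1.8606 0.086 ]
scene purple 13 [207.6 244.4] [ 0.4099 -0.2695  0.086 ]
scene purple 11 [204.6 249.6] [ 0.4167 -0.2875  0.086 ]
scene purple 8 [216.1 253.1] [ 0.4522 -0.2765  0.086 ]
scene purple 8 [199.9 279.5] [ 0.4789 -0.3636  0.086 ]
```

View pics/z.png

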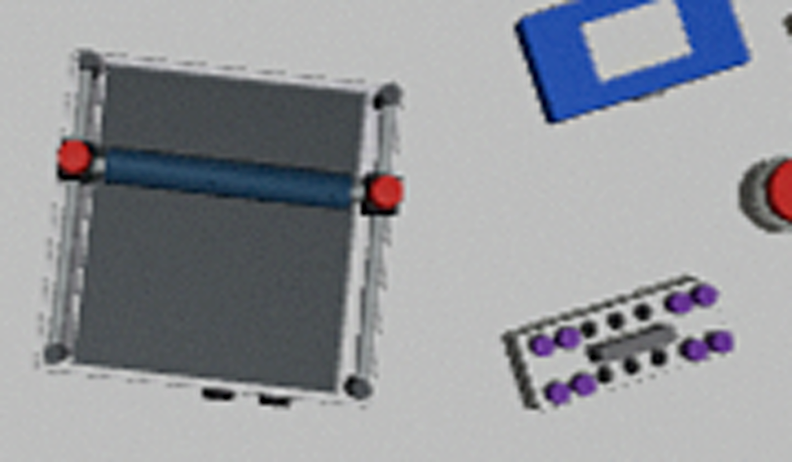

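The crop shows the shaker posts clearly, with the bar about 35 mm beyond centre, so roughly 53 mm remain. The shaker yaw is about -6° and the rack yaw about +13°. I'll pinch the right knob and push the bar home.

```bash
cat >> h.py <<'E'
YS=-6.1
def rot(yaw): return [180,0,yaw]
def ux(y=YS): return np.array([np.cos(np.radians(y)),np.sin(np.radians(y)),0])
def F(n=4):
    f=[]
    for _ in range(n): r.wait(.03); f.append(np.array(r.sense()["contact_force"]))
    return np.mean(f,0)
E
python3 - <<'E'
from h import *
k=np.array([.5595,-.1235,.184+.163])
o=rot(90+YS)
r.reach(k+[0,0,.07],o)
s=snap("wrist","w1.png")
print(r.sense()["clock"],r.sense()["joints"].round(1),F().round(2))
h=cv2.cvtColor(s["frame"],cv2.COLOR_RGB2HSV);H,S,V=[h[...,i].astype(int) for i in range(3)]
m=((H<8)|(H>172))&(S>150)&(V>70)
c,_,st,ce=cv2.connectedComponentsWithStats(m.astype(np.uint8))
for a,b in zip(st[1:],ce[1:]):
    if a[4]>30: print(a,b.round(1),cast(s,b,.186,True).round(4))
E
```

```text
2.4 [-15.9   1.2  73.4  -0.  105.4  -9.7] [ 0.   -0.12  0.19]
[483 149  23  19 321] [494.1 158.1] [ 0.703  -0.0917  0.186 ]
[298 198  33  38 978] [314.3 216.4] [ 0.5607 -0.122   0.186 ]
```

View pics/w1.png

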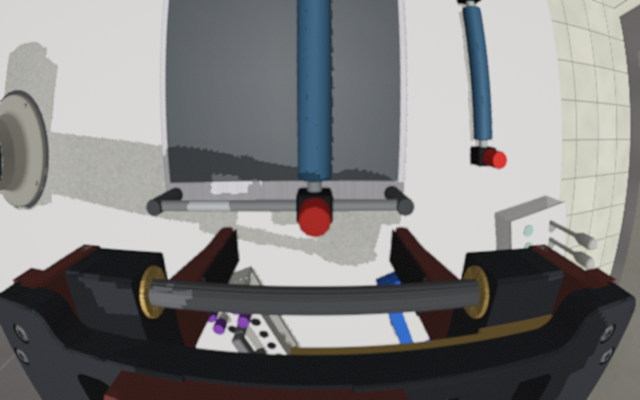

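The wrist view shows the right knob at (314,216), between the fingers and within 2 mm of my estimate. The bar looks straight and the near rail runs from (153,206) to (405,206). I'll grip it and slide.

Run:
```python
from h import *
k=np.array([.5605,-.1225,.184+.163])
r.servo_line(k,speed=.12)
print(F().round(2)); r.grab(25)
p0=np.array(r.sense()["tcp_pos"]);print(r.sense()["opening"],p0.round(4),F().round(2))
d=.035; r.servo_line(k+ux()*d,speed=.06)
while d<.085:
    d+=.002; r.servo_line(k+ux()*d,speed=.03); f=F(3); p=r.sense()["tcp_pos"]
    print(round(d,3),((p-k)@ux()).round(4),f.round(2))
    if f@ux()<-14: break
print(r.sense()["clock"])
```

```text
[0.45 0.01 0.13]
0.023805497079578474 [ 0.5604 -0.1225  0.347 ] [-0.93 -0.42  0.2 ]
0.037 0.0369 [-0.42  1.28 -0.04]
0.039 0.0389 [-2.9   2.06  0.3 ]
0.041 0.0411 [-2.56  2.43 -0.35]
0.043 0.0431 [-1.95  3.    0.53]
0.045 0.0451 [-1.61  3.39  0.08]
0.047 0.0471 [-1.42  3.55  0.05]
0.049 0.0491 [-1.51  4.1   0.35]
0.051 0.051 [-0.79  3.71 -0.16]
0.053 0.053 [-1.4   4.67 -0.1 ]
0.055 0.0539 [-10.32   5.74   2.43]
0.057 0.0549 [-18.99   7.16   4.88]
9.125
```

Bar is home: the force jumps at a travel of 0.0535. Now I'll release and hover over the rack.

Run:
```python
from h import *
k=np.array(r.sense()["tcp_pos"])
r.let_go(); r.servo_line(k+[0,0,.07],speed=.2)
Y=16
# stand off back along rack y-ish so that camera (ahead of tool) sees the handle
r.reach([.4514,-.331,.093+.163+.09],rot(90+Y))
s=snap("wrist","w2.png");t=snap("top","t2.png")
np.save("w2.npy",s,allow_pickle=True)
print(r.sense()["clock"],r.sense()["joints"].round(1),F().round(2))
h=cv2.cvtColor(s["frame"],cv2.COLOR_RGB2HSV);H,S,V=[h[...,i].astype(int) for i in range(3)]
m=(H>125)&(H<160)&(S>60)&(V>50)
c,_,st,ce=cv2.connectedComponentsWithStats(m.astype(np.uint8))
for a,b in zip(st[1:],ce[1:]):
    if a[4]>30: print(a,b.round(1),cast(s,b,.086,True).round(4))
h=cv2.cvtColor(t["frame"],cv2.COLOR_RGB2HSV);H,S,V=[h[...,i].astype(int) for i in range(3)]
m=((H<8)|(H>172))&(S>150)&(V>70)
c,_,st,ce=cv2.connectedComponentsWithStats(m.astype(np.uint8))
for a,b in zip(st[1:],ce[1:]):
    if 280<b[0]<400 and a[4]>20: print("red",a[4],b.round(1),cast(t,b,.186).round(4))
```

```text
11.8583 [-39.6  -1.2  83.    0.   98.2 -55.7] [ 0.06 -0.2  -0.25]
[324 112  21  22 343] [333.8 122.4] [ 0.4484 -0.2603  0.086 ]
[274 114  21  21 342] [284. 124.] [ 0.4121 -0.272   0.086 ]
[324 139  21  21 337] [334.1 149.3] [ 0.4545 -0.2803  0.086 ]
[275 141  21  21 352] [285.2 150.8] [ 0.4185 -0.2918  0.086 ]
[327 245  19  42 659] [335.2 266.2] [ 0.4845 -0.3748  0.086 ]
[282 246  20  41 637] [291.8 266.9] [ 0.4488 -0.3857  0.086 ]
red 28 [301.2 144.5] [0.7664 0.1066 0.186 ]
red 27 [364.6 146.3] [ 0.7625 -0.1     0.186 ]
red 39 [303.2 183.4] [0.6383 0.0983 0.186 ]
red 39 [374.  191.2] [ 0.6155 -0.1301  0.186 ]
```

View pics/w2.png

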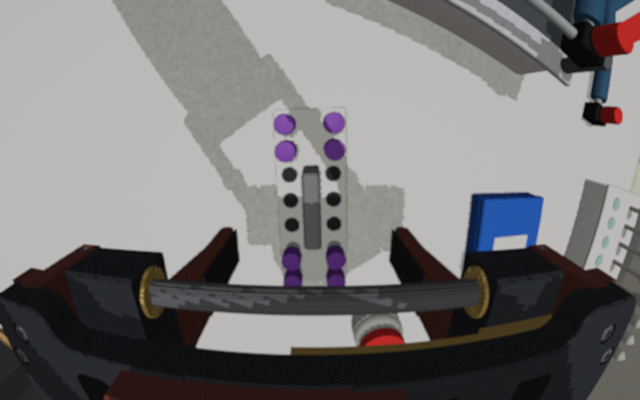

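The wrist view shows the purple rack with its handle running from about (311,167) to (313,248). Its yaw is about 17.5° and the fingers straddle it. From the knobs the shaker yaw is about -5.7°. Grasping the handle next.

```bash
sed -i 's/^YS=.*/YS=-5.7/' h.py
python3 - <<'E'
from h import *
s=np.load("w2.npy",allow_pickle=True).item()
e=[cast(s,u,.102,True) for u in((311,167),(313,248))]
c=(e[0]+e[1])/2; print(e,c.round(4))
c=np.array([.450,-.328,0])*.5+.5*c
p=np.array([c[0],c[1],.093+.163]); print(p)
o=rot(107.5)
r.reach(p+[0,0,.05],o); r.servo_line(p,speed=.08)
print(F().round(2)); r.grab(50); print(r.sense()["opening"],F().round(2))
r.servo_line(p+[0,0,.03],speed=.08); print(r.sense()["opening"],F(8).round(2),np.round(r.sense()["torque"],3))
r.servo_line([p[0],p[1],.480],speed=.2)
snap("scene","s3.png"); snap("wrist","w3.png");print(r.sense()["clock"],r.sense()["joints"].round(1))
a=cv2.imread("pics/s3.png")[120:360,100:400];b=cv2.imread("pics/w3.png")[80:320,200:460]
cv2.imwrite("pics/c3.png",cv2.resize(np.hstack([a,b]),None,fx=1.4,fy=1.4))
E
```

```text
[array([ 0.44067692, -0.29627427,  0.102     ]), array([ 0.4595427 , -0.35685909,  0.102     ])] [ 0.4501 -0.3266  0.102 ]
[ 0.45005491 -0.32728334  0.256     ]
[ 0.52  0.23 -0.16]
0.013691789677517496 [-1.35 -0.27 -0.07]
0.013889589513406908 [-0.08  0.11 -5.38] [-0.005 -0.069  0.021]
16.45 [-39.5   0.2  68.2   0.  111.8 -57. ]
```

View pics/c3.png

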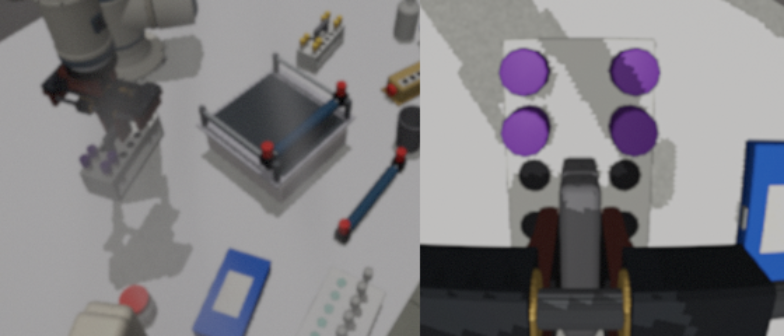

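The rack hangs straight and firmly in the jaws, with the handle between the pads and a weight of about 5.4 N. Next I'll carry it over and lower it with force checks.

Run:
```python
from h import *
c=np.array([.5802,-.0093,0])-ux()*.018
o=rot(90+YS)
r.reach([c[0],c[1],.480],o); r.servo_line([c[0],c[1],.366],speed=.1)
f0=F(10);print("free",f0.round(2),np.round(r.sense()["torque"],3),r.sense()["joints"].round(1))
s=snap("scene","s4.png");snap("top","t4.png")
z=.361
r.servo_line([c[0],c[1],z],speed=.04)
while z>.352:
    z-=.001; r.servo_line([c[0],c[1],z],speed=.03); f=F(4)-f0; print(round(z,4),r.sense()["tcp_pos"][2].round(4),f.round(2))
    if f[2]>2.5: break
print(r.sense()["clock"])
a=cv2.imread("pics/s4.png")[110:290,180:420];b=cv2.imread("pics/t4.png")[160:280,270:410]
cv2.imwrite("pics/c4.png",np.hstack([cv2.resize(a,(400,300)),cv2.resize(b,(350,300))]))
```

```text
free [-0.32  0.31 -5.17] [-0.008 -0.016  0.017] [ -4.2  -0.9  80.6   0.  100.2   1.5]
0.36 0.3601 [0.35 0.11 0.15]
0.359 0.359 [ 0.26 -0.52  0.09]
0.358 0.358 [ 0.16 -0.52  0.24]
0.357 0.357 [ 0.74 -0.44  0.03]
0.356 0.356 [ 0.15 -0.16  0.37]
0.355 0.3558 [-2.15 -0.15  6.02]
22.0333
```

View pics/c4.png

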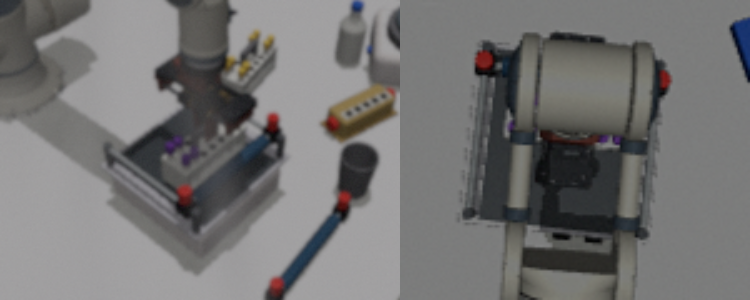

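The rack sits above the platform clear of the rails and knobs, behind the bar, and touches down at z≈0.3557. Now I'll slide it forward to the foam in small steps.

Run:
```python
from h import *
f0=np.array([-.2,.1,-5.17])
u=ux(); w=np.array([-u[1],u[0],0])
p=np.array(r.sense()["tcp_pos"]); c=np.array([.5802,-.0093,0])-u*.018
d=0
while d<.030:
    d+=.002 if d<.010 else .001
    q=c+u*d; r.servo_line([q[0],q[1],.3555],speed=.03); f=F(4)-f0
    s=r.sense();x=(s["tcp_pos"]-c)@u
    print(round(d,4),x.round(4),"fx %.2f fy %.2f fz %.2f"%(f@u,f@w,f[2]),"z",s["tcp_pos"][2].round(4),"T",np.round(s["torque"],2))
    if f@u<-5.5: break
print(r.sense()["clock"])
```

```text
0.002 0.0021 fx -0.73 fy 0.54 fz 6.31 z 0.3558 T [-0.02  0.    0.  ]
0.004 0.004 fx -2.56 fy 0.15 fz 8.11 z 0.3558 T [0.16 0.45 0.  ]
0.006 0.006 fx -2.53 fy 0.36 fz 10.43 z 0.3558 T [ 0.12  0.41 -0.02]
0.008 0.0079 fx -3.46 fy 0.10 fz 10.12 z 0.3559 T [ 0.06  0.58 -0.01]
0.01 0.0099 fx -3.86 fy 0.10 fz 11.53 z 0.3559 T [0.13 0.56 0.03]
0.011 0.0109 fx -3.92 fy -0.14 fz 11.17 z 0.3559 T [0.12 0.62 0.05]
0.012 0.0119 fx -3.84 fy 0.31 fz 11.35 z 0.3559 T [ 0.1   0.63 -0.01]
0.013 0.0129 fx -3.80 fy 0.04 fz 11.36 z 0.3559 T [ 0.07  0.68 -0.01]
0.014 0.0139 fx -3.94 fy 0.31 fz 11.30 z 0.3558 T [0.12 0.7  0.08]
0.015 0.0149 fx -4.20 fy 0.10 fz 11.38 z 0.3559 T [0.13 0.74 0.  ]
0.016 0.0159 fx -4.04 fy -0.23 fz 10.92 z 0.3559 T [ 0.05  0.7  -0.04]
0.017 0.0169 fx -3.58 fy 0.14 fz 11.81 z 0.3559 T [ 0.08  0.66 -0.02]
0.018 0.0179 fx -4.31 fy -0.02 fz 11.58 z 0.3559 T [0.1  0.67 0.03]
0.019 0.0186 fx -6.52 fy -0.05 fz 12.71 z 0.356 T [0.12 1.25 0.05]
27.4
```

Friction is about 4 N because the arm is pressing down with about 11 N. I'll ease the downward load, then press on.

Run:
```python
from h import *
f0=np.array([-.2,.1,-5.17])
u=ux(); w=np.array([-u[1],u[0],0]); c=np.array([.5802,-.0093,0])-u*.018
d=.019; z=.3555
def go(v=.03):
    q=c+u*d; r.servo_line([q[0],q[1],z],speed=v); f=F(6)-f0; s=r.sense()
    print(round(d,4),round(z,4),((s["tcp_pos"]-c)@u).round(4),"fx %.2f fy %.2f fz %.2f"%(f@u,f@w,f[2]),"z",s["tcp_pos"][2].round(4),"T",np.round(s["torque"],2)); return f
for z in(.3558,.3561,.3564):
    f=go()
    if f[2]<4.5: break
while d<.026:
    d+=.0005; f=go()
    if f[2]>6: z+=.0002
    if f@u<-9.3: break
print(r.sense()["clock"],r.sense()["opening"])
```

```text
0.019 0.3558 0.0186 fx -6.28 fy -0.31 fz 12.12 z 0.356 T [ 0.14  1.15 -0.01]
0.019 0.3561 0.0187 fx -5.49 fy 0.18 fz 11.32 z 0.356 T [0.12 1.05 0.  ]
0.019 0.3564 0.0187 fx -4.91 fy 0.20 fz 9.97 z 0.356 T [ 0.17  0.98 -0.02]
0.0195 0.3564 0.0193 fx -4.77 fy 0.37 fz 9.16 z 0.3559 T [ 0.11  0.9  -0.12]
0.02 0.3566 0.0197 fx -5.84 fy 0.10 fz 9.10 z 0.356 T [ 0.18  1.15 -0.07]
0.0205 0.3568 0.0203 fx -5.17 fy 0.61 fz 8.08 z 0.3561 T [ 0.19  1.01 -0.17]
0.021 0.357 0.0207 fx -5.63 fy 0.92 fz 7.66 z 0.356 T [ 0.19  1.02 -0.17]
0.0215 0.3572 0.0211 fx -6.66 fy 0.58 fz 7.96 z 0.3561 T [ 0.21  1.29 -0.17]
0.022 0.3574 0.0216 fx -6.29 fy 0.72 fz 7.35 z 0.3561 T [ 0.2   1.32 -0.11]
0.0225 0.3576 0.022 fx -6.90 fy 0.26 fz 6.93 z 0.3561 T [ 0.21  1.42 -0.16]
0.023 0.3578 0.0224 fx -7.23 fy 1.02 fz 6.80 z 0.3562 T [ 0.16  1.41 -0.14]
0.0235 0.358 0.0229 fx -7.80 fy 0.24 fz 6.30 z 0.3562 T [ 0.24  1.57 -0.19]
0.024 0.3582 0.0233 fx -8.38 fy 0.27 fz 6.05 z 0.3562 T [ 0.22  1.65 -0.17]
0.0245 0.3584 0.0237 fx -8.79 fy 0.36 fz 5.81 z 0.3562 T [ 0.22  1.69 -0.17]
0.025 0.3584 0.0241 fx -9.24 fy 0.31 fz 6.02 z 0.3563 T [ 0.28  1.81 -0.13]
0.0255 0.3586 0.0246 fx -9.89 fy 0.43 fz 5.97 z 0.3563 T [ 0.29  1.9  -0.12]
34.6 0.013726391258299027
```

Travel and force disagree by a couple of millimetres, so I'll check the tool tilt and look.

Run:
```python
from h import *
s=r.sense();print(s["clock"],s["orientation"].round(3),s["tcp_pos"].round(4))
a=snap("wrist")["frame"][:,:,::-1];b=snap("scene")["frame"][:,:,::-1]
cv2.imwrite("pics/c5.png",np.hstack([cv2.resize(a[40:330,170:490],(440,399)),cv2.resize(b[150:250,225:315],(359,399),interpolation=cv2.INTER_CUBIC)]))
```

```text
34.6 [-1.79563e+02  3.00000e-03  8.42920e+01] [ 0.5867 -0.0099  0.3563]
```

View pics/c5.png

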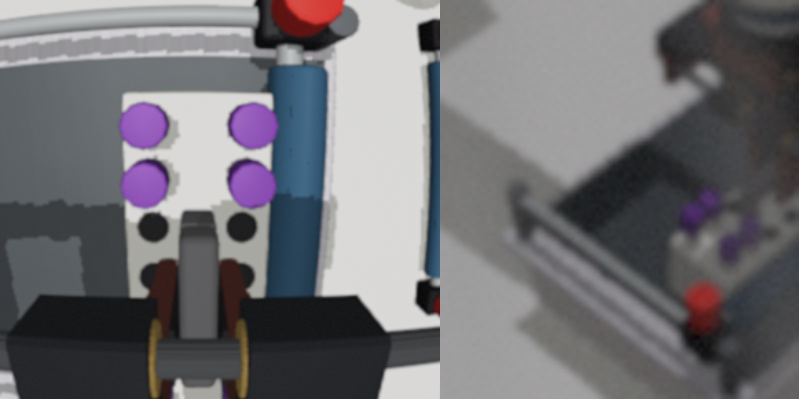

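The wrist view shows the rack square against the sleeve: its right edge at x≈272 meets the foam and the caps are symmetric about the handle. The tool has yielded 0.44° (tip lagging), which explains the mismatch. I'll counter the tilt and then trim the push.

```bash
cat >> h.py <<'E'
f0=np.array([-.2,.1,-5.17])
def go(d,z,roll):
    u=ux(); w=np.array([-u[1],u[0],0]); c=np.array([.5802,-.0093,0])-u*.018
    q=c+u*d; r.servo_line([q[0],q[1],z],[roll,0,90+YS],speed=.03); r.wait(.1); f=F(10)-f0; s=r.sense()
    print(round(d,4),round(z,4),roll,"x",((s["tcp_pos"]-c)@u).round(4),"fx %.2f fy %.2f fz %.2f"%(f@u,f@w,f[2]),"z",s["tcp_pos"][2].round(4),"T",np.round(s["torque"],2),"o",s["orientation"].round(2),round(s["clock"],1),flush=True)
    return f
E
python3 - <<'E'
from h import *
d=.0250
for roll in(179.85,179.7,179.55):
    f=go(d,.3586,roll)
    if f@ux()<-11: d-=.0008
    if f@ux()<-12.5: break
E
```

```text
0.025 0.3586 179.85 x 0.024 fx -10.08 fy 0.45 fz 5.75 z 0.3563 T [ 0.25  2.01 -0.14] o [-179.7    0.    84.3] 35.4
0.025 0.3586 179.7 x 0.024 fx -10.74 fy 0.64 fz 5.95 z 0.3562 T [ 0.27  2.05 -0.12] o [-179.83    0.     84.3 ] 36.1
0.025 0.3586 179.55 x 0.0239 fx -11.10 fy 0.49 fz 5.68 z 0.3562 T [ 0.3   2.23 -0.18] o [-179.95    0.     84.3 ] 36.8
```

The tool is upright again with a total push of 11.1 N, of which about 2 N is friction, so about 9 N on the foam. The TCP sits 0.4 mm higher than when the rack stood flat, so the rack may lean about 0.7° in the jaws. I'll raise the grip and take that lean out.

Run:
```python
from h import *
r.grab(60)
go(.0250,.3584,179.55)
go(.0243,.3582,179.3)
go(.0236,.3580,179.05)
f=go(.0229,.3578,178.8)
```

```text
0.025 0.3584 179.55 x 0.0238 fx -11.62 fy 0.17 fz 6.88 z 0.3561 T [ 0.22  2.24 -0.21] o [-179.96    0.     84.3 ] 37.6
0.0243 0.3582 179.3 x 0.0231 fx -11.93 fy 0.53 fz 7.15 z 0.356 T [ 0.27  2.36 -0.15] o [179.8   0.   84.3] 38.3
0.0236 0.358 179.05 x 0.0222 fx -12.96 fy 0.07 fz 7.79 z 0.356 T [ 0.32  2.61 -0.18] o [1.7957e+02 1.0000e-02 8.4300e+01] 39.0
0.0229 0.3578 178.8 x 0.0215 fx -13.42 fy 0.29 fz 8.08 z 0.3558 T [ 0.25  2.54 -0.18] o [179.31   0.    84.3 ] 39.7
```

Run:
```python
from h import *
d=.0224;z=.3580
for i in range(8):
    f=go(d,z,178.8)
    if f@ux()>-9.9: break
    d-=.0004
    if f[2]>6: z+=.0002
r.wait(.5); go(d,z,178.8)
a=snap("wrist")["frame"][:,:,::-1];b=snap("scene")["frame"][:,:,::-1]
cv2.imwrite("pics/c6.png",np.hstack([cv2.resize(a[40:330,170:490],(440,399)),cv2.resize(b[150:250,225:315],(359,399),interpolation=cv2.INTER_CUBIC)]))
```

```text
0.0224 0.358 178.8 x 0.0212 fx -11.27 fy 0.13 fz 6.84 z 0.3557 T [ 0.33  2.29 -0.18] o [179.29   0.    84.29] 40.4
0.022 0.3582 178.8 x 0.021 fx -9.93 fy 0.74 fz 5.57 z 0.3557 T [ 0.22  1.96 -0.13] o [179.26   0.    84.29] 41.1
0.0216 0.3582 178.8 x 0.0209 fx -8.16 fy 0.59 fz 4.74 z 0.3557 T [ 0.3   1.71 -0.17] o [179.2    0.    84.29] 41.8
0.0216 0.3582 178.8 x 0.0209 fx -8.13 fy 0.63 fz 4.92 z 0.3557 T [ 0.24  1.7  -0.13] o [179.2    0.    84.29] 42.9
```

View pics/c6.png

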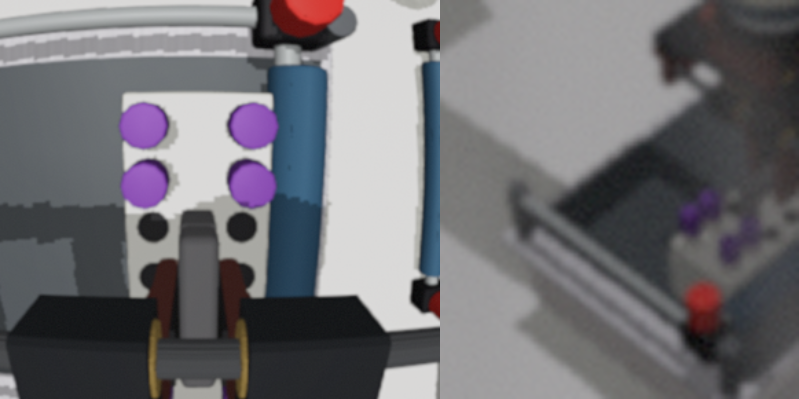

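The last view shows the rack square and flush against the sleeve, its edge at x≈272 along the foam. Readings are steady, with 8.1 N at the wrist. Allowing ±1.7 N of residual friction, the foam load is about 8–10 N.

```bash
python3 -c "
from h import *
print(r.hand_in(), r.sense()['clock'])"
```

```text
the job is handed in; nothing more can be done
the job is handed in; nothing more can be done
```

I slid the bar home, stood the purple-capped rack on the shaker platform and handed the job in with the gripper still holding the rack against the foam. The clock read about 43 s of the 64 s allowed.

- **Bar:** I pinched the right knob and pushed the bar about 53 mm. The force then rose sharply to about 19 N against the end posts.
- **Rack:** I lifted it by the handle (about 0.55 kg) and lowered it with force checks until it touched the platform. I then slid it forward onto the sleeve.
- **Push at hand-in:** The wrist read a steady 8.1 N, with about 5 N of the rack's weight and arm load on the platform. Allowing for friction, I estimate 8–10 N on the foam; I could not measure the foam's squeeze directly. The wrist total peaked at 13.4 N before I trimmed it, which I put at about 10.6 N on the foam.
- **Disagreement:** While pressing, arm travel and force disagreed by 2–3 mm. I put this down to the tool tilting about 0.4° and the rack leaning roughly 0.7° in the jaws. I corrected both, and the tool height returned to its touchdown value. The tool itself now leans about 0.8° the other way.
- **Last view:** The wrist camera showed the rack square and flush against the sleeve. I did not re-measure the other items on the bench, but the arm never went near the yellow-capped rack, and no unexpected forces showed.

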